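# Build up the ceramic spacer stack on a terminal post

### The job

Thread the three white ceramic spacer rings onto the brass terminal post, widest at the bottom, then the middle one, narrowest on top, and press the stack gently down until the red collar under it is fully home and the rings lie flat on each other; then let go. The post is not exactly in the middle of its block, so feel for it, and never load the brittle rings with more than about 35 N. Leave the nut, the screwdriver and the jar where they are.

Things in the scene. Friction and masses are not known exactly. Their poses are not given: they have to be found in the camera images.
- block: Black block fixed to the table, 130 x 110 x 30 mm along its x, y, z; origin at the centre of its underside. On it a clamped cross-slide (plates up to 86 x 76 mm, top 36 mm above the table) carries an upright brass post on a 46 mm wide foot with a rubber pad (top 42 mm above the table). Nothing here gives when pushed but that pad and the red collar, which slides along the post.
- tip_level (a point): Point over the block's centre, 116 mm above the table, level with the flat tip of the post (20 mm diameter, edge chamfered 1.5 mm in over 2.5 mm). The post's own axis is 3 to 7 mm off this point (at most 5 mm along each of the block's x and y axes), differently every time, and is not reported. A ring lowered more than about 2.5 mm off that axis lands on the tip.
- seat (a point): Point over the block's centre, 50 mm above the table: level of the top of the red collar (44 mm diameter, 8 mm thick) when fully home on the foot's rubber pad (gives about 0.25 mm per N). It starts 8 to 16 mm higher, stays where it is left and slides down under about 7 N of steady push. Once home, the rings' undersides end 50, 68 and 86 mm above the table.
- ring_large: White ceramic large spacer ring, 62 mm outer diameter, 23 mm bore, 18 mm thick, about 170 g (up to 30 percent off), lying flat; origin at the centre of its underside, z along its bore, upward (keep it up). Brittle: must not bear more than 35 N against the post, the collar, the block or another ring.
- ring_medium: White ceramic medium spacer ring, 50 mm outer diameter, 23 mm bore, 18 mm thick, about 105 g (up to 30 percent off), lying flat; origin at the centre of its underside, z along its bore, upward (keep it up). Brittle: must not bear more than 35 N against the post, the collar, the block or another ring.
- ring_small: White ceramic small spacer ring, 38 mm outer diameter, 23 mm bore, 18 mm thick, about 50 g (up to 30 percent off), lying flat; origin at the centre of its underside, z along its bore, upward (keep it up). Brittle: must not bear more than 35 N against the post, the collar, the block or another ring.
- nut: Brass flange nut, 34 mm across the flange, 16 mm high; origin at the centre of its underside. Not needed; leave it.
- screwdriver: Screwdriver lying on the table, about 200 mm long; origin under its length, x along it. Not needed; leave it.
- jar: Clear jar with a blue lid, 60 mm diameter, 85 mm high; origin at the centre of its underside. Not needed; leave it.
Not all that is in view belongs to the job. Leave any blue or purple look-alike of the ring_medium alone.

How it is judged:
By the outcome, as a careful person would: the job done as asked, in the order asked, and still so for the second after the job is handed in, with the robot touching nothing.
It also fails if it takes over 72 s, if anything falls off the work surface, if the arm or the gripper's body presses on something with over 40 N, if the wrist force passes 120 N, or if a joint passes its speed limit or range.

### The arm

A 6-joint arm with a two-finger parallel gripper is mounted at the origin on the work surface. World frame = base frame: x ahead of the robot, y to its left, z up, the work surface at z = 0. Lengths are in mm, angles in rad, forces in N, time in s.
With the tool pointing down it reaches from about 400 to 925 mm from the base axis. Payload 12.5 kg.
Tool frame: the origin (TCP) lies midway between the tips of the shut fingers; the grasp point (between the pads) lies 19 mm behind it; z points along the fingers, y is the line along which they close (so a half turn about z gives the same grasp; the last joint's range is limited). The gripper opens to 95 mm and grips with 3 to 60 N. Pads are 20 mm wide; open, the fingers measure 119 mm over their backs; the gripper's body (75 mm by 180 mm) begins 59 mm behind the grasp point.
Start: joints at [1.218, 0.491, 1.559, -0, 1.092, -0.106], TCP at [152.672, 606.087, 185.461] pointing down, gripper open.
Joint ranges: [-3.1, 3.1], [-0.84, 2.19], [0.05, 2.79], [-1.13, 4.28], [0.06, 2.93], [-2.69, 2.69]. Speed limits (rad/s): [2.22, 2.22, 2.79, 3.14, 3.14, 3.14].

### API

Orientations are given as [roll, pitch, yaw] about the fixed x, y, z axes, in that order (R = Rz(yaw) Ry(pitch) Rx(roll)).
In Python, from cell import state, read_camera, camera_info, env gives the robot as it stands.
- The arm moves only by the tool move_arm, never from a script. Its argument "commands" is a list of rows, each a list of 3 entries, a list of its own where there are three numbers: the shift along the world's x, y, z in cm, then the turn, a rotation vector about the world's x, y, z in degrees, then the opening, from 0 (shut) to 1 (fully open). A call has 1 to 10 rows; each row shifts and turns the commanded pose from where the row before left it; what a row does not reach is not made up. A row lasts 1/10 s, in which the tool goes at most 50 mm and 8.59 degrees, less where a joint would pass 70% of its speed; a pose out of reach is approached as far as the arm can. A call with a gripper value outside its range is refused whole. The fingers move at their own pace and stop on an object; the grip force is fixed at half the most. Time passes only in rows, so rows that do not move let the fingers close. It gives the time, the measured TCP pose, the force, the opening and the grip force at its end, in the units of the state.
- state(): the state, without advancing time (a new reading comes with each control period).
- read_camera(name): name is "scene" or "side" or "wrist"; returns the picture (480x640x3 uint8, blue, green, red); there is no depth.
- camera_info(name): a dict with "K" (3x3 intrinsics, pixels), "cam_to_world" (4x4, takes a point from camera to world coordinates). Camera axes: x right, y down, z forward; pixel columns grow to the right and rows downward; lengths in mm; the calibration is good to about 2 mm. The wrist camera is an equidistant fisheye: a pixel r from the principal point sees the ray r / f radians off the axis. A picture is of the moment at which its call begins: read the wrist's pose just before it. camera_info takes no time and is no camera call; for the wrist camera it gives the pose at the moment of the call.
- env.job_done(): hands the job in; it is judged then, once.
The state is a dict: "t": time; "joints": joint angles; "qvel": joint speeds; "tau": joint torques, N m; "eef_pos": TCP position; "tcp_rot": TCP orientation; "ft_force": force on the tool from outside, world axes, zero at the start; "moment": the same for the moment, N m; "opening": opening from 0.0 (shut) to 1.0 (fully open); "grip_force": force on a finger pad.
Only numpy, scipy, OpenCV 4.12 (cv2) and the standard library are available. Lean on these libraries where they do the work, as an engineer would, in place of code of your own. Each camera call takes 0.05 s, during which the arm holds its last target. There are 200 camera calls.

## Working session

There is one attempt and no reset: what is moved stays moved. The work goes in short steps, Python scripts to look and compute and a tool call to move; the robot and the scene stay as the last step left them, time stands still between calls to the robot, and variables do not carry over. Pictures are saved under pics/ and viewed, at most 10 in all, crops included, and the job is handed in when it is done.

Besides the shell and the picture viewer there is one more tool, called in YAML: its name, and indented under it one key for each argument. move_arm: Moves the arm, as the interface text tells. Its arguments: {"type":"object","properties":{"commands":{"type":"array"}},"required":["commands"]}

```bash
mkdir -p pics; ls; python3 - <<'E'
from cell import state, read_camera, camera_info
import cv2,numpy as np
for n in("scene","side"):
    cv2.imwrite(f"pics/{n}0.png",read_camera(n)); i=camera_info(n); print(n,np.round(i["K"],1).tolist(),np.round(i["cam_to_world"],3).tolist())
i=camera_info("wrist");print({k:np.round(v,3).tolist() if not isinstance(v,str) else v for k,v in i.items()}); cv2.imwrite("pics/wrist0.png",read_camera("wrist"))
s=state();print(s)
E
```

```text
pics
scene [[517.8, 0.0, 319.9], [0.0, 517.8, 240.9], [0.0, 0.0, 1.0]] [[0.564, 0.483, -0.67, 1214.617], [0.826, -0.315, 0.468, -434.36], [0.015, -0.817, -0.576, 669.576], [0.0, 0.0, 0.0, 1.0]]
side [[553.5, 0.0, 326.4], [0.0, 553.5, 240.7], [0.0, 0.0, 1.0]] [[-0.922, -0.271, 0.277, 236.889], [-0.388, 0.626, -0.676, 820.515], [0.01, -0.731, -0.682, 935.498], [0.0, 0.0, 0.0, 1.0]]
{'K': [[371.648, 0.0, 317.131], [0.0, 371.648, 239.848], [0.0, 0.0, 1.0]], 'cam_to_world': [[0.245, 0.927, 0.285, 72.921], [0.97, -0.234, -0.072, 625.679], [-0.0, 0.294, -0.956, 383.669], [0.0, 0.0, 0.0, 1.0]]}
{'t': 0.15, 'joints': array([ 1.21840255e+00,  4.91440836e-01,  1.55931057e+00,  2.19386131e-05,
        1.09172772e+00, -1.05584896e-01]), 'qvel': array([ 1.99285036e-03, -1.57325218e-03,  2.98708458e-04,  8.59002936e-05,
        1.82029876e-03,  4.71290085e-04]), 'tau': array([ 1.95136512e-03, -6.12896204e+01, -2.58276933e+01,  6.92557474e-02,
        4.72875789e-02, -5.97252142e-05]), 'eef_pos': array([152.58456585, 605.87201532, 184.98335589]), 'tcp_rot': array([-3.14071317e+00, -1.12775651e-04,  2.89477360e+00]), 'ft_force': array([-0.26633209, -0.27952237, -0.16504962]), 'moment': array([ 0.04041452, -0.02395064,  0.01608602]), 'grip_force': 0.0, 'opening': 1.0014493974073693}
```

View pics/scene0.png

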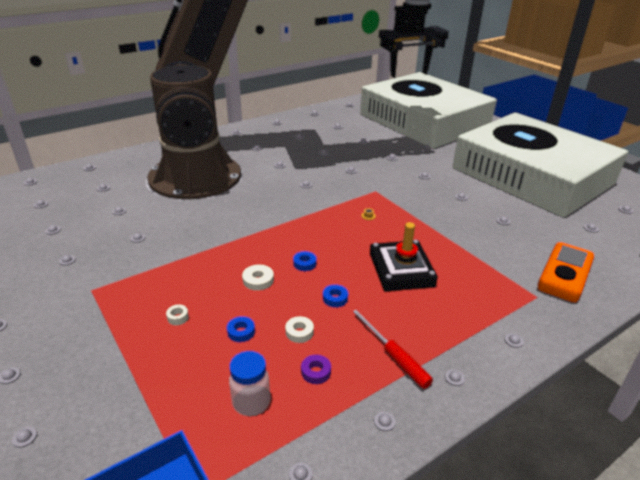

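View pics/side0.png

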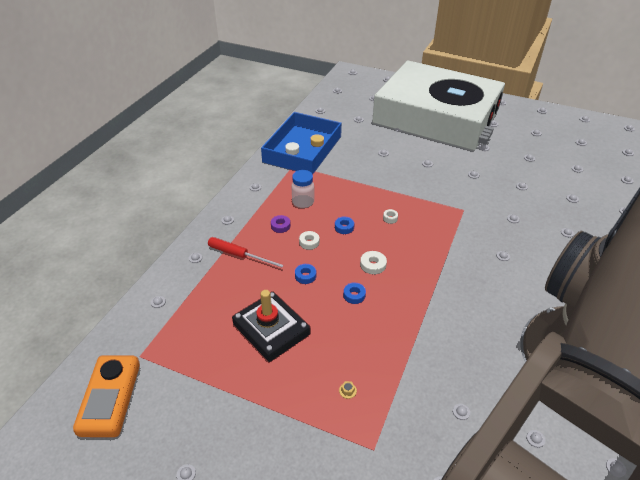

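The scene view shows the large ring at (258,277), medium at (300,329), small at (177,314) and the post tip at (409,226). In the side view they are at (374,262), (310,240), (391,216) and (266,292). The blue and purple rings are look-alikes.

```bash
cat > h.py <<'E'
from cell import state, read_camera, camera_info
import cv2,numpy as np
def ray(n,u,v,info=None):
    i=info or camera_info(n);K=np.array(i["K"]);T=np.array(i["cam_to_world"])
    x=(u-K[0,2])/K[0,0];y=(v-K[1,2])/K[1,1]
    if n=="wrist":
        r=np.hypot(x,y);s=np.sin(r)/r if r>1e-9 else 1;d=np.array([x*s,y*s,np.cos(r)])
    else:d=np.array([x,y,1])
    return T[:3,3],T[:3,:3]@d
def onz(n,u,v,z,info=None):
    o,d=ray(n,u,v,info);return o+d*(z-o[2])/d[2]
def tri(rays):
    A=0;b=0
    for o,d in rays:
        d=d/np.linalg.norm(d);P=np.eye(3)-np.outer(d,d);A=A+P;b=b+P@o
    return np.linalg.solve(A,b)
def blobs(mask,amin):
    cs,_=cv2.findContours(mask.astype(np.uint8),cv2.RETR_EXTERNAL,cv2.CHAIN_APPROX_NONE)
    return [cv2.convexHull(c) for c in cs if cv2.contourArea(c)>amin]
def cen(h):
    m=cv2.moments(h);return m["m10"]/m["m00"],m["m01"]/m["m00"]
E
python3 - <<'E'
from h import *
I={n:cv2.imread(f"pics/{n}0.png") for n in("scene","side")}
P={"scene":dict(L=(258,277),M=(300,329),S=(177,314)),"side":dict(L=(374,262),M=(310,240),S=(391,216))}
for n,im in I.items():
    hsv=cv2.cvtColor(im,cv2.COLOR_BGR2HSV)
    w=(hsv[...,1]<90)&(hsv[...,2]>110)
    for h in blobs(w,60):
        c=cen(h)
        for k,p in P[n].items():
            if np.hypot(c[0]-p[0],c[1]-p[1])<8: print(n,k,np.round(c,1),cv2.contourArea(h),onz(n,*c,9).round(1))
    b=(hsv[...,0]>10)&(hsv[...,0]<32)&(hsv[...,1]>110)&(hsv[...,2]>80)
    for h in blobs(b,40):
        c=cen(h); x,y,ww,hh=cv2.boundingRect(h)
        if ww<40: print(n,"brass",np.round(c,1),(x,y,ww,hh),onz(n,*c,8).round(0), "tip z116",onz(n,x+ww/2-.5,y+ww*.3,116).round(1))
    k=(hsv[...,2]<50)
    for h in blobs(k,500):
        c=cen(h)
        if np.hypot(c[0]-(403 if n=="scene" else 271),c[1]-(264 if n=="scene" else 324))<20:
            q=cv2.approxPolyDP(h,6,True)[:,0]; print(n,"block",c,q.tolist(),[onz(n,*p,30)[:2].round(0).tolist() for p in q])
a=cv2.resize(I["scene"][205:305,355:455],None,fx=4,fy=4,interpolation=cv2.INTER_CUBIC);b=cv2.resize(I["side"][275:375,220:320],None,fx=4,fy=4,interpolation=cv2.INTER_CUBIC)
cv2.imwrite("pics/c1.png",np.hstack([a,b]))
E
```

```text
scene M [299.1 328.8] 567.5 [651.  -82.3   9. ]
scene S [176.7 314.2] 323.0 [ 495.8 -249.2    9. ]
scene L [257.6 276.7] 616.5 [481.7 -73.3   9. ]
scene brass [408.2 235.6] (403, 222, 12, 29) [538. 282.   8.] tip z116 [623.  188.6 116. ]
scene brass [368. 214.] (361, 208, 15, 12) [417. 263.   8.] tip z116 [542.4 152.4 116. ]
scene brass [624.9 134.8] (606, 123, 34, 23) [ 493. 1250.    8.] tip z116 [601.6 979.6 116. ]
scene block (399.7876998769988, 268.45059450594505) [[371, 246], [395, 243], [435, 275], [435, 284], [385, 290]] [[546.0, 165.0], [566.0, 215.0], [692.0, 209.0], [712.0, 189.0], [672.0, 97.0]]
side brass [347.6 389.7] (339, 381, 18, 18) [415. 269.   8.] tip z116 [396.7 327.3 116. ]
side brass [265.6 302.3] (260, 290, 12, 26) [659. 136.   8.] tip z116 [620.4 196.2 116. ]
side brass [316.6 140.4] (311, 136, 12, 10) [ 814. -499.    8.] tip z116 [ 749.  -349.4  116. ]
side block (271.1830977723492, 326.8862909323562) [[276, 295], [309, 333], [269, 361], [232, 317]] [[638.0, 125.0], [530.0, 191.0], [574.0, 283.0], [695.0, 216.0]]
```

View pics/c1.png

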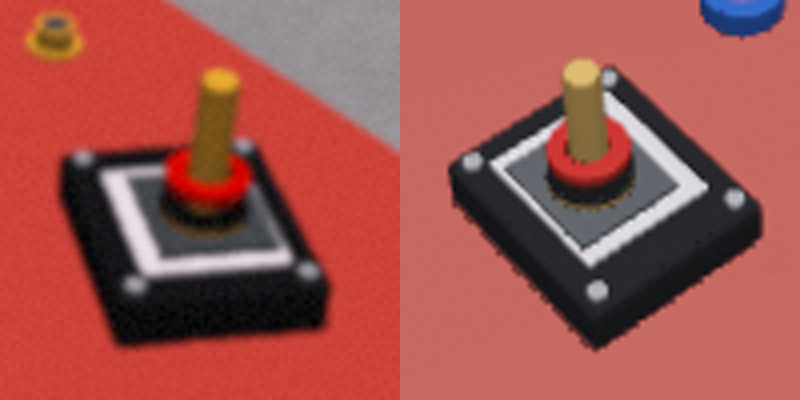

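View pics/wrist0.png

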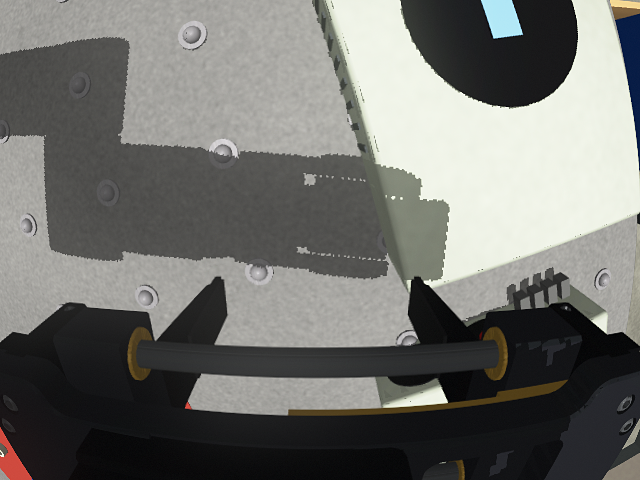

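The crop shows the post tip centre at about (410,225) in the scene view and (265.3,292.8) in the side view. The red collar is raised off the pad. The wrist camera only sees the table edge so far.

```bash
python3 - <<'E'
from h import *
t=tri([ray("scene",410,225.3),ray("side",265.3,292.8)]);print("tip",t.round(1),onz("scene",410,225.3,116).round(1),onz("side",265.3,292.8,116).round(1))
for n in("scene","side"):
    im=cv2.imread(f"pics/{n}0.png");hsv=cv2.cvtColor(im,cv2.COLOR_BGR2HSV)
    H,S,V=cv2.split(hsv)
    ms={"white":((S<60)&(V>100)),"blue":(H>100)&(H<165)&(S>120)}
    for k,m in ms.items():
        for h in blobs(m,50):
            c=cen(h);p=onz(n,*c,9)
            if cv2.contourArea(h)<1200 and 380<p[0]<900 and -400<p[1]<300: print(n,k,np.round(c,1),cv2.contourArea(h),p[:2].round(1))
# block screws (z 30ish) side / scene
s=[(310,315),(359+19.8,205+39.5),(355+60.7,205+36.3),(355+77,205+67.7),(355+33.6,205+71)]
for p in s[1:]: print("screw scene",onz("scene",*p,31)[:2].round(1))
for p in[(72,161),(209,77),(335,198),(197,290)]: print("screw side",onz("side",220+p[0]/4,275+p[1]/4,31)[:2].round(1))
E
```

```text
tip [622.4 193.4 114.6] [623.8 191.8 116. ] [621.8 194.5 116. ]
scene white [248.7 394.6] 1088.5 [ 728.6 -224.4]
scene white [299.1 328.8] 526.5 [651.1 -82.4]
scene white [370.8 327. ] 102.5 [718.2  27.3]
scene white [177. 314.] 300.5 [ 495.7 -248.6]
scene white [257.6 276.6] 569.0 [481.3 -73. ]
scene white [400.4 262.2] 969.5 [603.6 199.8]
scene blue [315.6 368.7] 686.5 [ 743.2 -108.9]
scene blue [247.3 366.6] 960.0 [ 677.4 -199.8]
scene blue [240.3 328.5] 587.0 [ 592.8 -169.1]
scene blue [335. 295.] 482.0 [612.5  24.2]
scene blue [304.4 260.4] 382.0 [488.   34.7]
side blue [354.1 292.9] 346.5 [490.2  34.9]
side blue [305.  273.5] 318.0 [615.4  23.9]
side blue [343.9 225. ] 246.0 [ 595.  -169.3]
side blue [280.  223.5] 266.5 [ 745.8 -110. ]
screw scene [552.  181.5]
screw scene [586.3 255.7]
screw scene [684.  208.4]
screw scene [644.6 129.6]
screw side [685.2 207.7]
screw side [645.9 127.4]
screw side [548.9 175.6]
screw side [587.9 254.9]
```

move_arm:
  commands:
    - [[2.7, -4.1, 0], [0, 0, 0], 1]
    - [[2.7, -4.1, 0], [0, 0, 0], 1]
    - [[2.7, -4.1, 0], [0, 0, 0], 1]
    - [[2.7, -4.1, 0], [0, 0, 0], 1]
    - [[2.7, -4.1, 0], [0, 0, 0], 1]
    - [[2.7, -4.1, 0], [0, 0, 0], 1]
    - [[2.7, -4.1, 0], [0, 0, 0], 1]
    - [[2.7, -4.1, 0], [0, 0, 0], 1]
    - [[2.7, -4.1, 0], [0, 0, 0], 1]
    - [[2.7, -4.1, 0], [0, 0, 0], 1]

```text
t: 1.15
eef_pos: [423.4, 194.2, 185.5]
tcp_rot: [3.141, 0.0, 2.895]
ft_force: [0.5, 0.9, -0.0]
opening: 0.999
grip_force: 0.0
```

move_arm:
  commands:
    - [[1, -4.5, 0], [0, 0, 0], 1]
    - [[1, -4.5, 0], [0, 0, 0], 1]
    - [[1, -4.5, 0], [0, 0, 0], 1]
    - [[1, -4.5, 0], [0, 0, 0], 1]
    - [[1, -4.5, 0], [0, 0, 0], 1]
    - [[1, -4.5, 0], [0, 0, 0], 1]
    - [[0, 0, 0], [0, 0, 0], 1]

```text
t: 1.85
eef_pos: [483.6, -78.3, 185.2]
tcp_rot: [-3.141, 0.001, 2.89]
ft_force: [0.8, 1.5, -0.6]
opening: 0.999
grip_force: 0.0
```

```bash
cat > w.py <<'E'
from h import *
import sys
i=camera_info("wrist");s=state();im=read_camera("wrist");cv2.imwrite("pics/"+sys.argv[1]+".png",im)
print(s["eef_pos"].round(1),s["ft_force"].round(1))
H,S,V=cv2.split(cv2.cvtColor(im,cv2.COLOR_BGR2HSV))
for h in blobs((S<60)&(V>120),300):
    c=cen(h);p=onz("wrist",*c,9,i)
    if np.hypot(*(p[:2]-s["eef_pos"][:2]))<300: print(np.round(c,1),cv2.contourArea(h),p[:2].round(1))
E
python3 w.py w1
```

```text
[483.6 -78.3 185.2] [ 0.8  1.5 -0.6]
[349.6 338. ] 678.0 [643.2 -79.8]
[173.2 262.4] 741.5 [ 501.2 -251.7]
[323.1 209. ] 2746.5 [485.2 -72.6]
[319.  169.7] 216895.5 [444.7 -66.6]
```

View pics/w1.png

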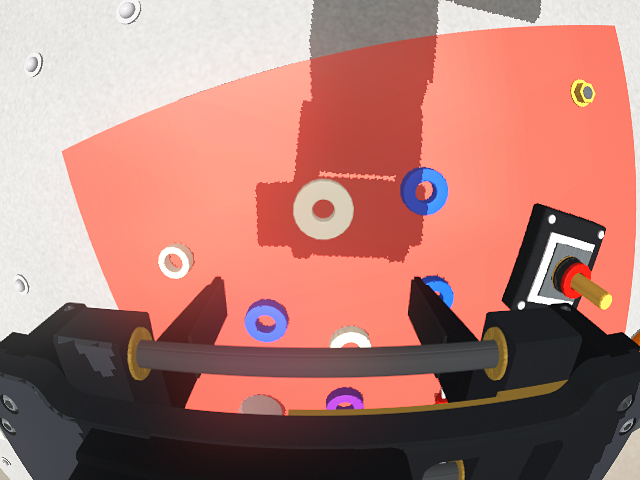

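The wrist view shows the large ring at (323,209), clear of its neighbours. I'm descending onto it.

move_arm:
  commands:
    - [[0, 0.5, -4], [0, 0, 0], 1]
    - [[0, 0, -4], [0, 0, 0], 1]
    - [[0, 0, -4], [0, 0, 0], 1]
    - [[0, 0, -3.5], [0, 0, 0], 1]
    - [[0, 0, -1.6], [0, 0, 0], 1]
    - [[0, 0, -0.9], [0, 0, 0], 1]
    - [[0, 0, 0], [0, 0, 0], 1]
    - [[0, 0, 0], [0, 0, 0], 1]

```text
t: 2.7
eef_pos: [483.0, -68.6, 6.2]
tcp_rot: [3.141, 0.001, 2.895]
ft_force: [0.2, -0.4, -0.4]
opening: 0.998
grip_force: 0.0
```

move_arm:
  commands:
    - [[0, 0, 0], [0, 0, 0], 0.4]
    - [[0, 0, 0], [0, 0, 0], 0.4]
    - [[0, 0, 0], [0, 0, 0], 0.4]
    - [[0, 0, 0], [0, 0, 0], 0.4]
    - [[0, 0, 0], [0, 0, 0], 0.4]
    - [[0, 0, 0], [0, 0, 0], 0.4]
    - [[0, 0, 0], [0, 0, 0], 0.4]
    - [[0, 0, 0], [0, 0, 0], 0.4]

```text
t: 3.5
eef_pos: [482.7, -68.9, 5.4]
tcp_rot: [3.142, -0.0, 2.895]
ft_force: [0.7, -0.2, -0.1]
opening: 0.416
grip_force: 0.0
```

The fingers closed to 39 mm with no grip force, so something is off. I'm taking a look.

```bash
python3 w.py w2; python3 -c "
from cell import *;import cv2
s=read_camera('scene');cv2.imwrite('pics/s2.png',cv2.resize(s[180:380,130:400],(800,593)))
print(state()['opening'])"
```

```text
[482.7 -68.9   5.4] [ 0.7 -0.2 -0.1]
[311.7 280.2] 8943.5 [483.8 -72.7]
[104.   44.3] 20748.0 [ 316.6 -154.2]
0.40136873132859496
```

View pics/w2.png

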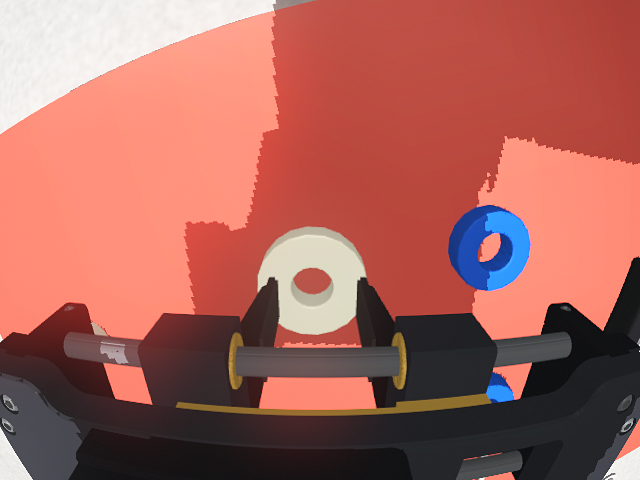

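View pics/s2.png

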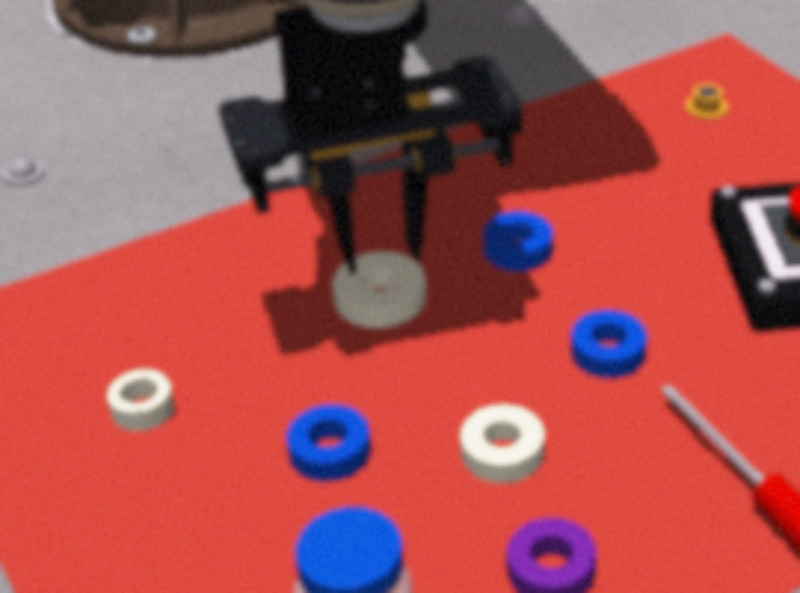

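```bash
python3 - <<'E'
from h import *
i=camera_info("wrist")
for z in(0,18,30):
  print(z,[onz("wrist",u,v,z,i)[:2].round(1).tolist() for u,v in((258,280),(367,280),(275,283),(360,283))])
print(np.array(i["cam_to_world"])[:3,3],state()["eef_pos"])
E
```

```text
0 [[479.7, -105.2], [495.7, -41.6], [484.0, -95.7], [496.6, -46.1]]
18 [[473.0, -100.3], [487.5, -42.3], [476.9, -91.6], [488.3, -46.4]]
30 [[468.4, -97.0], [482.1, -42.7], [472.1, -88.9], [482.8, -46.6]]
[402.93736597 -49.27751055 204.16890019] [482.69425736 -68.91130535   5.43130509]
```

```bash
python3 - <<'E'
from h import *
L=tri([ray("scene",248.8,271),ray("wrist",275,281)]);R=tri([ray("scene",271.1,264.3),ray("wrist",360,281)])
print(L,R,(L+R)/2)
s=state();print(s["joints"],s["eef_pos"],s["tcp_rot"],s["ft_force"],s["opening"],s["t"])
E
```

```text
[473.45012116 -88.80135242  24.93877785] [483.21044355 -44.41375945  28.60220454] [478.33028235 -66.60755593  26.77049119]
[-2.77432616e-01  5.81252521e-01  2.05588042e+00  1.89579940e-04
  5.04470887e-01 -1.60161634e+00] [482.69425736 -68.91130535   5.43130509] [ 3.14150072e+00 -8.35393971e-06  2.89481408e+00] [-0.47406769 -0.39887638 -1.38474495] 0.40136873132859496 3.6
```

The triangulated fingertips are at about z=25 while the TCP reads 5, so they are still above the ring. I'll reopen and feel downward in small steps.

move_arm:
  commands:
    - [[0, 0, 1], [0, 0, 0], 0.85]
    - [[0.1, -0.4, 0], [0, 0, 0], 0.85]
    - [[0, 0, 0], [0, 0, 0], 0.85]
    - [[0, 0, 0], [0, 0, 0], 0.85]
    - [[0, 0, 0], [0, 0, 0], 0.85]
    - [[0, 0, -0.5], [0, 0, 0], 0.85]
    - [[0, 0, -0.5], [0, 0, 0], 0.85]
    - [[0, 0, -0.2], [0, 0, 0], 0.85]
    - [[0, 0, 0], [0, 0, 0], 0.85]

```text
t: 4.5
eef_pos: [483.4, -72.8, 2.9]
tcp_rot: [3.141, -0.001, 2.895]
ft_force: [0.3, -0.6, -0.3]
opening: 0.853
grip_force: 0.0
```

move_arm:
  commands:
    - [[0, 0, -0.3], [0, 0, 0], 0.85]
    - [[0, 0, 0], [0, 0, 0], 0.85]
    - [[0, 0, 0], [0, 0, 0], 0.85]

```text
t: 4.8
eef_pos: [483.7, -72.9, 0.5]
tcp_rot: [3.141, -0.0, 2.895]
ft_force: [-0.6, -0.4, -0.0]
opening: 0.849
grip_force: 0.0
```

No contact, so I'm continuing down.

move_arm:
  commands:
    - [[0, 0, -0.3], [0, 0, 0], 0.85]
    - [[0, 0, 0], [0, 0, 0], 0.85]

```text
t: 5.0
eef_pos: [483.6, -72.9, -2.8]
tcp_rot: [3.141, -0.0, 2.895]
ft_force: [0.0, 0.5, 0.5]
opening: 0.851
grip_force: 0.0
```

move_arm:
  commands:
    - [[0, 0, -0.3], [0, 0, 0], 0.85]
    - [[0, 0, 0], [0, 0, 0], 0.85]

```text
t: 5.2
eef_pos: [483.5, -72.9, -5.9]
tcp_rot: [3.141, -0.0, 2.895]
ft_force: [-0.7, -0.6, 0.3]
opening: 0.848
grip_force: 0.0
```

move_arm:
  commands:
    - [[0, 0, -0.3], [0, 0, 0], 0.85]
    - [[0, 0, 0], [0, 0, 0], 0.85]

```text
t: 5.4
eef_pos: [483.5, -72.9, -8.9]
tcp_rot: [3.141, -0.0, 2.895]
ft_force: [-0.3, 0.0, -0.1]
opening: 0.85
grip_force: 0.0
```

move_arm:
  commands:
    - [[0, 0, -0.3], [0, 0, 0], 0.85]
    - [[0, 0, 0], [0, 0, 0], 0.85]

```text
t: 5.6
eef_pos: [483.5, -72.9, -11.8]
tcp_rot: [3.141, -0.0, 2.895]
ft_force: [-0.1, -0.1, 0.4]
opening: 0.851
grip_force: 0.0
```

move_arm:
  commands:
    - [[0, 0, -0.2], [0, 0, 0], 0.85]
    - [[0, 0, 0], [0, 0, 0], 0.85]

```text
t: 5.8
eef_pos: [483.6, -72.9, -13.7]
tcp_rot: [3.141, -0.0, 2.895]
ft_force: [-0.1, -1.0, 0.6]
opening: 0.849
grip_force: 0.0
```

move_arm:
  commands:
    - [[0, 0, 0], [0, 0, 0], 0.5]
    - [[0, 0, 0], [0, 0, 0], 0.5]
    - [[0, 0, 0], [0, 0, 0], 0.5]
    - [[0, 0, 0], [0, 0, 0], 0.5]
    - [[0, 0, 0], [0, 0, 0], 0.5]
    - [[0, 0, 0], [0, 0, 0], 0.5]

```text
t: 6.4
eef_pos: [483.7, -72.9, -13.5]
tcp_rot: [3.141, 0.0, 2.895]
ft_force: [-0.1, -0.0, 0.0]
opening: 0.629
grip_force: 30.0
```

Gripped at about 60 mm with 30 N. I'm lifting it and moving over the post.

move_arm:
  commands:
    - [[0, 0, 1.5], [0, 0, 0], 0.5]
    - [[0, 0, 4], [0, 0, 0], 0.5]
    - [[0, 0, 4], [0, 0, 0], 0.5]
    - [[0, 0, 4], [0, 0, 0], 0.5]
    - [[0, 0, 1], [0, 0, 0], 0.5]

```text
t: 6.9
eef_pos: [484.9, -73.2, 134.9]
tcp_rot: [-3.141, 0.005, 2.895]
ft_force: [-0.6, 0.4, -2.8]
opening: 0.628
grip_force: 30.0
```

move_arm:
  commands:
    - [[1.7, 3.3, 0], [0, 0, 0], 0.5]
    - [[1.7, 3.3, 0], [0, 0, 0], 0.5]
    - [[1.7, 3.3, 0], [0, 0, 0], 0.5]
    - [[1.7, 3.3, 0], [0, 0, 0], 0.5]
    - [[1.7, 3.3, 0], [0, 0, 0], 0.5]
    - [[1.7, 3.3, 0], [0, 0, 0], 0.5]
    - [[1.7, 3.3, 0], [0, 0, 0], 0.5]
    - [[1.7, 3.2, 0], [0, 0, 0], 0.5]
    - [[0, 0, 0], [0, 0, 0], 0.5]
    - [[0, 0, 0], [0, 0, 0], 0.5]

```text
t: 7.9
eef_pos: [619.0, 190.5, 129.7]
tcp_rot: [-3.14, -0.002, 2.896]
ft_force: [-0.4, -0.5, -1.8]
opening: 0.633
grip_force: 30.0
```

```bash
python3 - <<'E'
from h import *
s=state();print(s["eef_pos"].round(1),s["ft_force"].round(2),s["opening"])
a=read_camera("scene");b=read_camera("side");cv2.imwrite("pics/sc3.png",a);cv2.imwrite("pics/si3.png",b);cv2.imwrite("pics/wr3.png",read_camera("wrist"))
A=cv2.resize(a[160:260,360:460],None,fx=4,fy=4,interpolation=cv2.INTER_CUBIC);B=cv2.resize(b[230:330,215:315],None,fx=4,fy=4,interpolation=cv2.INTER_CUBIC)
cv2.imwrite("pics/c3.png",np.hstack([A,B]))
E
```

```text
[619.  190.5 129.7] [-0.37 -0.49 -1.82] 0.6330116007448356
```

View pics/c3.png

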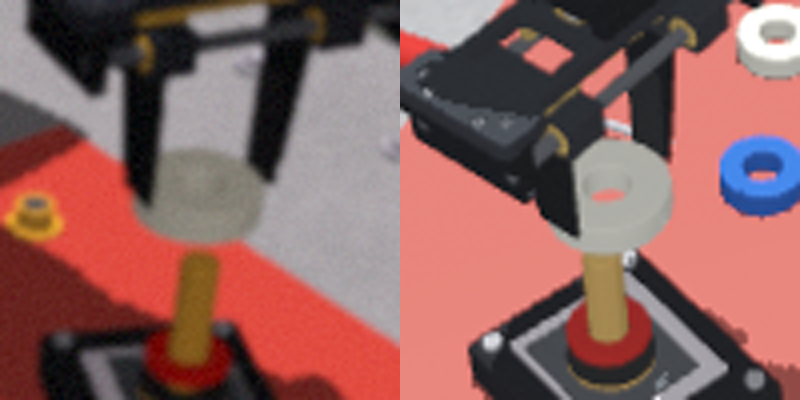

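The ring hangs level above the post. Its centre is at about (409.5,209) in the scene view and (266.8,278.5) in the side view.

```bash
python3 - <<'E'
from h import *
t=tri([ray("scene",410,225.3),ray("side",265.3,292.8)])
r=tri([ray("scene",409.5,209),ray("side",266.8,278.5)]);print("tip",t.round(1),"ring",r.round(1))
a=cv2.imread("pics/sc3.png");H,S,V=cv2.split(cv2.cvtColor(a,cv2.COLOR_BGR2HSV))
# line checks: scene horizontal sensitivity
for du in(-1,1): print(tri([ray("scene",409.5+du,209),ray("side",266.8,278.5)]).round(1),tri([ray("scene",409.5,209),ray("side",266.8+du,278.5)]).round(1))
E
```

```text
tip [622.4 193.4 114.6] ring [619.3 188.5 152.1]
[618.8 187.7 151.9] [620.4 188.8 152.3]
[619.8 189.4 152.4] [618.3 188.3 152. ]
```

move_arm:
  commands:
    - [[0.3, 0.4, -1.0], [0, 0, 0], 0.5]
    - [[0, 0, -0.9], [0, 0, 0], 0.5]
    - [[0, 0, 0], [0, 0, 0], 0.5]
    - [[0, 0, -0.3], [0, 0, 0], 0.5]
    - [[0, 0, -0.2], [0, 0, 0], 0.5]
    - [[0, 0, 0], [0, 0, 0], 0.5]

```text
t: 8.65
eef_pos: [622.6, 194.0, 107.3]
tcp_rot: [-3.142, -0.0, 2.895]
ft_force: [0.5, -0.2, -1.7]
opening: 0.631
grip_force: 30.0
```

move_arm:
  commands:
    - [[0, 0, -0.1], [0, 0, 0], 0.5]
    - [[0, 0, -0.1], [0, 0, 0], 0.5]
    - [[0, 0, 0], [0, 0, 0], 0.5]

```text
t: 8.95
eef_pos: [622.6, 194.1, 105.4]
tcp_rot: [3.142, -0.0, 2.895]
ft_force: [-0.1, -0.0, -1.5]
opening: 0.631
grip_force: 30.0
```

move_arm:
  commands:
    - [[0, 0, -0.1], [0, 0, 0], 0.5]
    - [[0, 0, -0.05], [0, 0, 0], 0.5]
    - [[0, 0, 0], [0, 0, 0], 0.5]

```text
t: 9.25
eef_pos: [622.6, 194.1, 103.9]
tcp_rot: [3.142, -0.0, 2.895]
ft_force: [0.8, -0.1, -1.7]
opening: 0.633
grip_force: 30.0
```

move_arm:
  commands:
    - [[0, 0, -0.1], [0, 0, 0], 0.5]
    - [[0, 0, 0], [0, 0, 0], 0.5]

```text
t: 9.45
eef_pos: [622.6, 194.1, 102.8]
tcp_rot: [-3.142, -0.0, 2.895]
ft_force: [0.2, -0.3, -2.6]
opening: 0.633
grip_force: 30.0
```

move_arm:
  commands:
    - [[0, 0, -0.1], [0, 0, 0], 0.5]
    - [[0, 0, 0], [0, 0, 0], 0.5]

```text
t: 9.65
eef_pos: [622.6, 194.1, 101.8]
tcp_rot: [3.142, -0.0, 2.895]
ft_force: [-0.6, -0.8, -1.7]
opening: 0.63
grip_force: 30.0
```

move_arm:
  commands:
    - [[0, 0, -0.1], [0, 0, 0], 0.5]
    - [[0, 0, 0], [0, 0, 0], 0.5]

```text
t: 9.85
eef_pos: [622.6, 194.1, 100.8]
tcp_rot: [3.142, -0.0, 2.895]
ft_force: [-0.1, -0.1, -2.6]
opening: 0.632
grip_force: 30.0
```

move_arm:
  commands:
    - [[0, 0, -0.1], [0, 0, 0], 0.5]
    - [[0, 0, 0], [0, 0, 0], 0.5]

```text
t: 10.05
eef_pos: [622.6, 194.1, 99.8]
tcp_rot: [-3.142, -0.0, 2.895]
ft_force: [-0.4, 0.1, -1.6]
opening: 0.632
grip_force: 30.0
```

move_arm:
  commands:
    - [[0, 0, -0.1], [0, 0, 0], 0.5]
    - [[0, 0, 0], [0, 0, 0], 0.5]

```text
t: 10.25
eef_pos: [622.6, 194.1, 98.8]
tcp_rot: [3.142, -0.0, 2.895]
ft_force: [-0.6, -0.4, -1.9]
opening: 0.633
grip_force: 30.0
```

move_arm:
  commands:
    - [[0, 0, -0.1], [0, 0, 0], 0.5]
    - [[0, 0, -0.1], [0, 0, 0], 0.5]
    - [[0, 0, 0], [0, 0, 0], 0.5]

```text
t: 10.55
eef_pos: [622.6, 194.1, 96.8]
tcp_rot: [-3.142, -0.0, 2.895]
ft_force: [-0.2, -0.2, -2.2]
opening: 0.632
grip_force: 30.0
```

Past the tip with no force, so the ring is threaded. I'm lowering it towards the collar.

move_arm:
  commands:
    - [[0, 0, -0.5], [0, 0, 0], 0.5]
    - [[0, 0, -0.7], [0, 0, 0], 0.5]
    - [[0, 0, -0.7], [0, 0, 0], 0.5]
    - [[0, 0, -0.7], [0, 0, 0], 0.5]
    - [[0, 0, -0.7], [0, 0, 0], 0.5]
    - [[0, 0, -0.5], [0, 0, 0], 0.5]
    - [[0, 0, -0.2], [0, 0, 0], 0.5]
    - [[0, 0, 0], [0, 0, 0], 0.5]

```text
t: 11.35
eef_pos: [622.6, 194.1, 56.6]
tcp_rot: [-3.141, -0.0, 2.895]
ft_force: [-0.5, 1.2, -1.6]
opening: 0.629
grip_force: 30.0
```

move_arm:
  commands:
    - [[0, 0, -0.1], [0, 0, 0], 0.5]
    - [[0, 0, -0.1], [0, 0, 0], 0.5]
    - [[0, 0, -0.1], [0, 0, 0], 0.5]
    - [[0, 0, 0], [0, 0, 0], 0.5]

```text
t: 11.75
eef_pos: [622.7, 194.1, 54.0]
tcp_rot: [3.141, 0.0, 2.895]
ft_force: [0.9, -0.0, -1.1]
opening: 0.63
grip_force: 30.0
```

move_arm:
  commands:
    - [[0, 0, -0.1], [0, 0, 0], 0.5]
    - [[0, 0, -0.1], [0, 0, 0], 0.5]
    - [[0, 0, -0.1], [0, 0, 0], 0.5]
    - [[0, 0, 0], [0, 0, 0], 0.5]

```text
t: 12.15
eef_pos: [622.6, 194.1, 50.8]
tcp_rot: [-3.142, -0.0, 2.895]
ft_force: [-0.2, -0.0, -2.4]
opening: 0.632
grip_force: 30.0
```

move_arm:
  commands:
    - [[0, 0, -0.1], [0, 0, 0], 0.5]
    - [[0, 0, -0.1], [0, 0, 0], 0.5]
    - [[0, 0, -0.1], [0, 0, 0], 0.5]
    - [[0, 0, 0], [0, 0, 0], 0.5]

```text
t: 12.55
eef_pos: [622.6, 194.1, 47.8]
tcp_rot: [-3.142, -0.0, 2.895]
ft_force: [0.2, 0.1, -2.6]
opening: 0.629
grip_force: 30.0
```

move_arm:
  commands:
    - [[0, 0, -0.1], [0, 0, 0], 0.5]
    - [[0, 0, -0.1], [0, 0, 0], 0.5]
    - [[0, 0, -0.1], [0, 0, 0], 0.5]
    - [[0, 0, 0], [0, 0, 0], 0.5]

```text
t: 12.95
eef_pos: [622.8, 194.1, 45.2]
tcp_rot: [3.141, 0.0, 2.895]
ft_force: [-1.8, 0.2, 4.5]
opening: 0.633
grip_force: 30.0
```

move_arm:
  commands:
    - [[0, 0, -0.1], [0, 0, 0], 0.5]
    - [[0, 0, -0.1], [0, 0, 0], 0.5]
    - [[0, 0, -0.1], [0, 0, 0], 0.5]
    - [[0, 0, 0], [0, 0, 0], 0.5]

```text
t: 13.35
eef_pos: [622.8, 194.1, 41.8]
tcp_rot: [3.141, 0.0, 2.895]
ft_force: [-1.1, -0.3, 3.2]
opening: 0.632
grip_force: 30.0
```

move_arm:
  commands:
    - [[0, 0, -0.1], [0, 0, 0], 0.5]
    - [[0, 0, -0.1], [0, 0, 0], 0.5]
    - [[0, 0, -0.1], [0, 0, 0], 0.5]
    - [[0, 0, 0], [0, 0, 0], 0.5]

```text
t: 13.75
eef_pos: [622.7, 194.1, 38.8]
tcp_rot: [3.141, 0.0, 2.895]
ft_force: [0.3, 0.4, 3.1]
opening: 0.632
grip_force: 30.0
```

move_arm:
  commands:
    - [[0, 0, -0.1], [0, 0, 0], 0.5]
    - [[0, 0, -0.05], [0, 0, 0], 0.5]
    - [[0, 0, 0], [0, 0, 0], 0.5]

```text
t: 14.05
eef_pos: [622.7, 194.1, 37.4]
tcp_rot: [3.141, 0.0, 2.895]
ft_force: [0.0, -0.6, 3.7]
opening: 0.637
grip_force: 30.0
```

move_arm:
  commands:
    - [[0, 0, -0.05], [0, 0, 0], 0.5]
    - [[0, 0, 0], [0, 0, 0], 0.5]

```text
t: 14.25
eef_pos: [622.7, 194.1, 36.9]
tcp_rot: [3.141, 0.0, 2.895]
ft_force: [0.9, -0.2, 3.6]
opening: 0.633
grip_force: 30.0
```

move_arm:
  commands:
    - [[0, 0, -0.05], [0, 0, 0], 0.5]
    - [[0, 0, 0], [0, 0, 0], 0.5]

```text
t: 14.45
eef_pos: [622.7, 194.1, 36.4]
tcp_rot: [3.141, 0.0, 2.895]
ft_force: [0.5, 0.7, 5.0]
opening: 0.632
grip_force: 30.0
```

move_arm:
  commands:
    - [[0, 0, -0.05], [0, 0, 0], 0.5]
    - [[0, 0, 0], [0, 0, 0], 0.5]

```text
t: 14.65
eef_pos: [622.8, 194.1, 36.3]
tcp_rot: [3.141, 0.0, 2.895]
ft_force: [-2.1, -1.7, 7.6]
opening: 0.634
grip_force: 30.0
```

move_arm:
  commands:
    - [[0, 0, -0.05], [0, 0, 0], 0.5]
    - [[0, 0, 0], [0, 0, 0], 0.5]

```text
t: 14.85
eef_pos: [622.9, 194.1, 36.2]
tcp_rot: [3.141, 0.001, 2.895]
ft_force: [-2.0, -1.9, 11.5]
opening: 0.631
grip_force: 30.0
```

move_arm:
  commands:
    - [[0, 0, -0.05], [0, 0, 0], 0.5]
    - [[0, 0, 0], [0, 0, 0], 0.5]
    - [[0, 0, 0], [0, 0, 0], 0.5]

```text
t: 15.15
eef_pos: [622.9, 194.1, 36.2]
tcp_rot: [3.141, 0.001, 2.895]
ft_force: [-3.2, -1.7, 14.5]
opening: 0.634
grip_force: 30.0
```

move_arm:
  commands:
    - [[0, 0, -0.05], [0, 0, 0], 0.5]
    - [[0, 0, 0], [0, 0, 0], 0.5]
    - [[0, 0, 0], [0, 0, 0], 0.5]

```text
t: 15.45
eef_pos: [623.0, 194.1, 36.1]
tcp_rot: [3.141, 0.001, 2.895]
ft_force: [-4.1, -1.4, 17.3]
opening: 0.627
grip_force: 30.0
```

The collar is home, with the force building up to 17 N. I'm releasing and going to the medium ring.

move_arm:
  commands:
    - [[0, 0, 0.25], [0, 0, 0], 0.63]
    - [[0, 0, 0], [0, 0, 0], 0.85]
    - [[0, 0, 0], [0, 0, 0], 0.85]
    - [[0, 0, 0], [0, 0, 0], 0.85]
    - [[0, 0, 0], [0, 0, 0], 0.85]
    - [[0, 0, 1], [0, 0, 0], 0.85]
    - [[0, 0, 2], [0, 0, 0], 0.85]
    - [[0, 0, 3], [0, 0, 0], 0.85]
    - [[0, 0, 3], [0, 0, 0], 0.85]
    - [[0, 0, 2], [0, 0, 0], 0.85]

```text
t: 16.45
eef_pos: [623.2, 194.2, 149.9]
tcp_rot: [3.14, 0.002, 2.895]
ft_force: [0.3, -0.1, 0.4]
opening: 0.85
grip_force: 0.0
```

move_arm:
  commands:
    - [[0.4, -4, 0], [0, 0, 0], 0.85]
    - [[0.4, -4, 0], [0, 0, 0], 0.85]
    - [[0.4, -4, 0], [0, 0, 0], 0.85]
    - [[0.4, -4, 0], [0, 0, 0], 0.85]
    - [[0.4, -4, 0], [0, 0, 0], 0.85]
    - [[0.4, -4, 0], [0, 0, 0], 0.85]
    - [[0.5, -3.7, 0], [0, 0, 0], 0.85]
    - [[0, 0, 0], [0, 0, 0], 0.85]
    - [[0, 0, 0], [0, 0, 0], 0.85]

```text
t: 17.35
eef_pos: [651.5, -83.4, 147.3]
tcp_rot: [3.141, 0.0, 2.893]
ft_force: [-0.7, -0.1, -0.1]
opening: 0.854
grip_force: 0.0
```

```bash
python3 w.py w4; python3 - <<'E'
from h import *
import cv2
for n in("scene","side"): cv2.imwrite(f"pics/{n}4.png",read_camera(n))
E
```

```text
[651.5 -83.4 147.3] [-0.7 -0.1 -0.1]
[320.4 394.4] 6735.0 [ 856.3 -131.6]
[440.4 257.9] 539.5 [721.3  26.2]
[319.2 220.6] 2209.0 [654.7 -82.4]
[113.4 114.7] 920.0 [ 497.9 -251.8]
[580.1 134.6] 5792.5 [627.5 213.5]
```

move_arm:
  commands:
    - [[0.16, 0.1, -4], [0, 0, 0], 0.85]
    - [[0, 0, -4], [0, 0, 0], 0.85]
    - [[0, 0, -4], [0, 0, 0], 0.85]
    - [[0, 0, -2.4], [0, 0, 0], 0.85]
    - [[0, 0, -1.2], [0, 0, 0], 0.85]
    - [[0, 0, 0], [0, 0, 0], 0.85]
    - [[0, 0, 0], [0, 0, 0], 0.85]

```text
t: 18.2
eef_pos: [654.0, -81.5, -7.8]
tcp_rot: [3.141, 0.001, 2.896]
ft_force: [0.7, 0.1, 0.8]
opening: 0.848
grip_force: 0.0
```

move_arm:
  commands:
    - [[0, 0, -0.1], [0, 0, 0], 0.4]
    - [[0, 0, 0], [0, 0, 0], 0.4]
    - [[0, 0, 0], [0, 0, 0], 0.4]
    - [[0, 0, 0], [0, 0, 0], 0.4]
    - [[0, 0, 0], [0, 0, 0], 0.4]
    - [[0, 0, 0], [0, 0, 0], 0.4]
    - [[0, 0, 0], [0, 0, 0], 0.4]

```text
t: 18.9
eef_pos: [653.3, -81.9, -10.0]
tcp_rot: [3.141, -0.0, 2.895]
ft_force: [0.6, 0.2, -0.4]
opening: 0.407
grip_force: 0.0
```

```bash
python3 w.py w5
```

```text
[653.3 -81.9 -10. ] [ 0.6  0.2 -0.4]
[301.8 367.7] 528.0 [ 701.8 -103.9]
[511.9 305.3] 622.0 [695.8  27.8]
[317.2 289. ] 6699.5 [653.7 -82.3]
[ 12.  113.9] 1318.0 [ 503.3 -236.9]
```

The ring is undisturbed at (653.7,−82.3) and the fingers closed above it, so I need to go deeper. I'm reopening and descending further.

move_arm:
  commands:
    - [[0, 0, 0.5], [0, 0, 0], 0.8]
    - [[0, 0, 0], [0, 0, 0], 0.8]
    - [[0, 0, 0], [0, 0, 0], 0.8]
    - [[0, 0, 0], [0, 0, 0], 0.8]
    - [[0, 0, 0], [0, 0, 0], 0.8]
    - [[0, 0, -0.5], [0, 0, 0], 0.8]
    - [[0, 0, -0.4], [0, 0, 0], 0.8]
    - [[0, 0, -0.2], [0, 0, 0], 0.8]
    - [[0, 0, 0], [0, 0, 0], 0.8]

```text
t: 19.85
eef_pos: [653.0, -81.9, -16.6]
tcp_rot: [3.142, -0.001, 2.895]
ft_force: [0.7, 0.4, 0.3]
opening: 0.8
grip_force: 0.0
```

move_arm:
  commands:
    - [[0, 0, -0.2], [0, 0, 0], 0.8]
    - [[0, 0, 0], [0, 0, 0], 0.8]

```text
t: 20.05
eef_pos: [653.2, -81.9, -18.3]
tcp_rot: [3.142, -0.0, 2.895]
ft_force: [-0.2, 0.8, -0.2]
opening: 0.796
grip_force: 0.0
```

move_arm:
  commands:
    - [[0, 0, -0.2], [0, 0, 0], 0.8]
    - [[0, 0, 0], [0, 0, 0], 0.8]

```text
t: 20.25
eef_pos: [653.2, -81.9, -20.2]
tcp_rot: [3.142, -0.0, 2.895]
ft_force: [-0.2, 0.7, 0.4]
opening: 0.799
grip_force: 0.0
```

move_arm:
  commands:
    - [[0, 0, -0.2], [0, 0, 0], 0.8]
    - [[0, 0, 0], [0, 0, 0], 0.8]

```text
t: 20.45
eef_pos: [653.2, -81.9, -22.3]
tcp_rot: [3.142, -0.0, 2.895]
ft_force: [0.1, 0.1, 0.1]
opening: 0.798
grip_force: 0.0
```

move_arm:
  commands:
    - [[0, 0, 0], [0, 0, 0], 0.4]
    - [[0, 0, 0], [0, 0, 0], 0.4]
    - [[0, 0, 0], [0, 0, 0], 0.4]
    - [[0, 0, 0], [0, 0, 0], 0.4]
    - [[0, 0, 0], [0, 0, 0], 0.4]
    - [[0, 0, 0], [0, 0, 0], 0.4]

```text
t: 21.05
eef_pos: [653.3, -81.9, -22.0]
tcp_rot: [3.142, 0.0, 2.895]
ft_force: [-0.3, -0.6, -0.3]
opening: 0.515
grip_force: 30.0
```

move_arm:
  commands:
    - [[0, 0, 1.5], [0, 0, 0], 0.4]
    - [[0, 0, 4], [0, 0, 0], 0.4]
    - [[0, 0, 4], [0, 0, 0], 0.4]
    - [[0, 0, 4], [0, 0, 0], 0.4]
    - [[0, 0, 0.8], [0, 0, 0], 0.4]

```text
t: 21.55
eef_pos: [655.1, -82.3, 126.9]
tcp_rot: [3.141, 0.008, 2.895]
ft_force: [-0.3, 0.5, -0.7]
opening: 0.518
grip_force: 30.0
```

move_arm:
  commands:
    - [[-0.4, 4, 0], [0, 0, 0], 0.4]
    - [[-0.4, 4, 0], [0, 0, 0], 0.4]
    - [[-0.4, 4, 0], [0, 0, 0], 0.4]
    - [[-0.4, 4, 0], [0, 0, 0], 0.4]
    - [[-0.5, 4, 0], [0, 0, 0], 0.4]
    - [[-0.5, 4, 0], [0, 0, 0], 0.4]
    - [[-0.5, 3.6, 0], [0, 0, 0], 0.4]
    - [[0, 0, 0], [0, 0, 0], 0.4]
    - [[0, 0, 0], [0, 0, 0], 0.4]
    - [[0, 0, 0], [0, 0, 0], 0.4]

```text
t: 22.55
eef_pos: [622.3, 193.1, 120.9]
tcp_rot: [-3.141, -0.0, 2.894]
ft_force: [-0.1, -0.2, -0.3]
opening: 0.514
grip_force: 30.0
```

```bash
python3 - <<'E'
from h import *
s=state();print(s["eef_pos"].round(1),s["ft_force"].round(2),s["opening"])
a=read_camera("scene");b=read_camera("side")
A=cv2.resize(a[160:260,360:460],None,fx=4,fy=4,interpolation=cv2.INTER_CUBIC);B=cv2.resize(b[230:330,215:315],None,fx=4,fy=4,interpolation=cv2.INTER_CUBIC)
cv2.imwrite("pics/c6.png",np.hstack([A,B]))
E
```

```text
[622.3 193.1 120.9] [-0.15 -0.18 -0.33] 0.5144721718497994
```

View pics/c6.png

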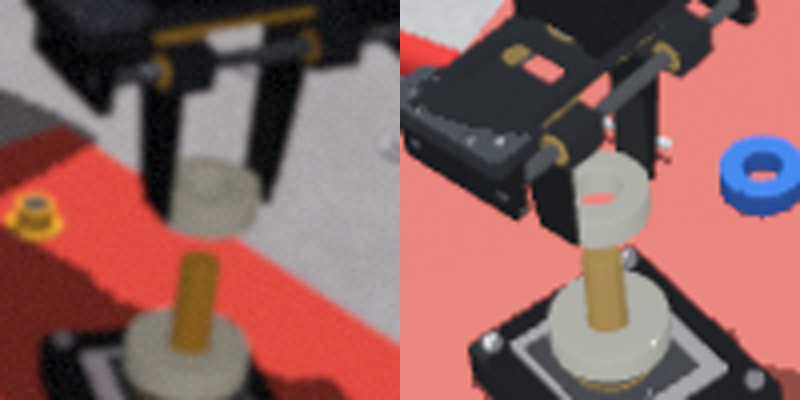

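The large ring sits flat on the collar, and the medium ring is over the post with the fingers gripping near its underside. I'm lowering and feeling.

move_arm:
  commands:
    - [[0, 0.1, -1.0], [0, 0, 0], 0.4]
    - [[0, 0, -1.0], [0, 0, 0], 0.4]
    - [[0, 0, -0.3], [0, 0, 0], 0.4]
    - [[0, 0, 0], [0, 0, 0], 0.4]
    - [[0, 0, 0], [0, 0, 0], 0.4]

```text
t: 23.15
eef_pos: [622.4, 195.0, 97.9]
tcp_rot: [3.142, -0.0, 2.895]
ft_force: [0.9, -0.2, -1.4]
opening: 0.513
grip_force: 30.0
```

move_arm:
  commands:
    - [[0, 0, -0.1], [0, 0, 0], 0.4]
    - [[0, 0, -0.1], [0, 0, 0], 0.4]
    - [[0, 0, 0], [0, 0, 0], 0.4]

```text
t: 23.45
eef_pos: [622.2, 195.1, 96.0]
tcp_rot: [3.141, 0.0, 2.895]
ft_force: [-0.3, -0.4, -0.9]
opening: 0.514
grip_force: 30.0
```

move_arm:
  commands:
    - [[0, 0, -0.1], [0, 0, 0], 0.4]
    - [[0, 0, 0], [0, 0, 0], 0.4]

```text
t: 23.65
eef_pos: [622.2, 195.1, 94.9]
tcp_rot: [3.142, -0.0, 2.895]
ft_force: [0.4, -0.2, -1.3]
opening: 0.522
grip_force: 30.0
```

move_arm:
  commands:
    - [[0, 0, -0.1], [0, 0, 0], 0.4]
    - [[0, 0, 0], [0, 0, 0], 0.4]

```text
t: 23.85
eef_pos: [622.2, 195.1, 93.9]
tcp_rot: [3.142, -0.0, 2.895]
ft_force: [-0.2, -0.5, -1.4]
opening: 0.517
grip_force: 30.0
```

move_arm:
  commands:
    - [[0.04, -0.09, 0], [0, 0, 0], 0.4]
    - [[0, 0, -0.1], [0, 0, 0], 0.4]
    - [[0, 0, 0], [0, 0, 0], 0.4]

```text
t: 24.15
eef_pos: [622.6, 194.1, 92.8]
tcp_rot: [3.142, -0.0, 2.895]
ft_force: [0.4, -0.4, -2.0]
opening: 0.518
grip_force: 30.0
```

move_arm:
  commands:
    - [[0, 0, -0.1], [0, 0, 0], 0.4]
    - [[0, 0, 0], [0, 0, 0], 0.4]

```text
t: 24.35
eef_pos: [622.6, 194.2, 91.8]
tcp_rot: [-3.142, -0.0, 2.895]
ft_force: [0.3, 0.3, -1.2]
opening: 0.516
grip_force: 30.0
```

move_arm:
  commands:
    - [[0, 0, -0.1], [0, 0, 0], 0.4]
    - [[0, 0, 0], [0, 0, 0], 0.4]

```text
t: 24.55
eef_pos: [622.6, 194.2, 90.9]
tcp_rot: [3.142, -0.0, 2.895]
ft_force: [-0.5, -0.6, -1.5]
opening: 0.512
grip_force: 30.0
```

move_arm:
  commands:
    - [[0, 0, -0.1], [0, 0, 0], 0.4]
    - [[0, 0, 0], [0, 0, 0], 0.4]

```text
t: 24.75
eef_pos: [622.6, 194.2, 89.8]
tcp_rot: [-3.142, -0.0, 2.895]
ft_force: [0.6, 0.4, -1.9]
opening: 0.515
grip_force: 30.0
```

move_arm:
  commands:
    - [[0, 0, -0.1], [0, 0, 0], 0.4]
    - [[0, 0, -0.1], [0, 0, 0], 0.4]
    - [[0, 0, 0], [0, 0, 0], 0.4]

```text
t: 25.05
eef_pos: [622.6, 194.2, 87.8]
tcp_rot: [-3.142, -0.0, 2.895]
ft_force: [-0.0, 1.2, -0.9]
opening: 0.512
grip_force: 30.0
```

Threaded. I'm lowering it towards the large ring.

move_arm:
  commands:
    - [[0, 0, -0.5], [0, 0, 0], 0.4]
    - [[0, 0, -0.7], [0, 0, 0], 0.4]
    - [[0, 0, -0.7], [0, 0, 0], 0.4]
    - [[0, 0, -0.7], [0, 0, 0], 0.4]
    - [[0, 0, -0.6], [0, 0, 0], 0.4]
    - [[0, 0, -0.4], [0, 0, 0], 0.4]
    - [[0, 0, 0], [0, 0, 0], 0.4]

```text
t: 25.75
eef_pos: [622.4, 194.1, 51.2]
tcp_rot: [-3.141, -0.001, 2.895]
ft_force: [-0.1, 0.5, -1.0]
opening: 0.511
grip_force: 30.0
```

move_arm:
  commands:
    - [[0, 0, -0.1], [0, 0, 0], 0.4]
    - [[0, 0, -0.1], [0, 0, 0], 0.4]
    - [[0, 0, -0.1], [0, 0, 0], 0.4]
    - [[0, 0, 0], [0, 0, 0], 0.4]

```text
t: 26.15
eef_pos: [622.7, 194.2, 49.0]
tcp_rot: [3.141, 0.0, 2.895]
ft_force: [0.8, 0.2, -1.0]
opening: 0.516
grip_force: 30.0
```

move_arm:
  commands:
    - [[0, 0, -0.05], [0, 0, 0], 0.4]
    - [[0, 0, 0], [0, 0, 0], 0.4]

```text
t: 26.35
eef_pos: [622.7, 194.2, 48.5]
tcp_rot: [3.141, 0.0, 2.895]
ft_force: [0.8, -0.1, -0.3]
opening: 0.515
grip_force: 30.0
```

move_arm:
  commands:
    - [[0, 0, -0.05], [0, 0, 0], 0.4]
    - [[0, 0, 0], [0, 0, 0], 0.4]

```text
t: 26.55
eef_pos: [622.6, 194.2, 47.9]
tcp_rot: [3.142, -0.0, 2.895]
ft_force: [-0.5, 0.3, -0.9]
opening: 0.511
grip_force: 30.0
```

move_arm:
  commands:
    - [[0, 0, -0.1], [0, 0, 0], 0.4]
    - [[0, 0, 0], [0, 0, 0], 0.4]

```text
t: 26.75
eef_pos: [622.6, 194.2, 46.8]
tcp_rot: [-3.142, -0.0, 2.895]
ft_force: [0.4, -1.6, -1.3]
opening: 0.513
grip_force: 30.0
```

move_arm:
  commands:
    - [[0, 0, -0.1], [0, 0, 0], 0.4]
    - [[0, 0, 0], [0, 0, 0], 0.4]

```text
t: 26.95
eef_pos: [622.7, 194.2, 45.9]
tcp_rot: [3.141, 0.0, 2.895]
ft_force: [-0.7, 0.3, -1.9]
opening: 0.514
grip_force: 30.0
```

move_arm:
  commands:
    - [[0, 0, -0.05], [0, 0, 0], 0.4]
    - [[0, 0, 0], [0, 0, 0], 0.4]

```text
t: 27.15
eef_pos: [622.8, 194.2, 45.9]
tcp_rot: [3.141, 0.0, 2.895]
ft_force: [-1.2, -0.7, 3.6]
opening: 0.516
grip_force: 30.0
```

move_arm:
  commands:
    - [[0, 0, -0.05], [0, 0, 0], 0.4]
    - [[0, 0, 0], [0, 0, 0], 0.4]

```text
t: 27.35
eef_pos: [622.9, 194.2, 45.8]
tcp_rot: [3.141, 0.001, 2.895]
ft_force: [-2.0, -0.1, 8.0]
opening: 0.512
grip_force: 30.0
```

move_arm:
  commands:
    - [[0, 0, -0.1], [0, 0, 0], 0.4]
    - [[0, 0, 0], [0, 0, 0], 0.4]
    - [[0, 0, 0], [0, 0, 0], 0.4]

```text
t: 27.65
eef_pos: [623.0, 194.2, 45.7]
tcp_rot: [3.141, 0.002, 2.895]
ft_force: [-5.4, -1.6, 14.8]
opening: 0.515
grip_force: 30.0
```

move_arm:
  commands:
    - [[0, 0, 0.2], [0, 0, 0], 0.51]
    - [[0, 0, 0], [0, 0, 0], 0.75]
    - [[0, 0, 0], [0, 0, 0], 0.75]
    - [[0, 0, 0], [0, 0, 0], 0.75]
    - [[0, 0, 0], [0, 0, 0], 0.75]
    - [[0, 0, 1], [0, 0, 0], 0.75]
    - [[0, 0, 2], [0, 0, 0], 0.75]
    - [[0, 0, 3], [0, 0, 0], 0.75]
    - [[0, 0, 3], [0, 0, 0], 0.75]
    - [[0, 0, 1], [0, 0, 0], 0.75]

```text
t: 28.65
eef_pos: [623.8, 194.5, 149.7]
tcp_rot: [3.139, 0.004, 2.895]
ft_force: [1.1, -0.5, -0.1]
opening: 0.749
grip_force: 0.0
```

move_arm:
  commands:
    - [[-1.2, -4.4, 0], [0, 0, 0], 0.75]
    - [[-1.2, -4.4, 0], [0, 0, 0], 0.75]
    - [[-1.2, -4.4, 0], [0, 0, 0], 0.75]
    - [[-1.2, -4.4, 0], [0, 0, 0], 0.75]
    - [[-1.2, -4.4, 0], [0, 0, 0], 0.75]
    - [[-1.2, -4.4, 0], [0, 0, 0], 0.75]
    - [[-1.2, -4.4, 0], [0, 0, 0], 0.75]
    - [[-1.2, -4.4, 0], [0, 0, 0], 0.75]
    - [[-1.2, -4.4, 0], [0, 0, 0], 0.75]
    - [[-1.2, -4.4, 0], [0, 0, 0], 0.75]

```text
t: 29.65
eef_pos: [501.8, -247.5, 145.8]
tcp_rot: [3.141, -0.0, 2.895]
ft_force: [2.1, 0.0, 0.0]
opening: 0.745
grip_force: 0.0
```

move_arm:
  commands:
    - [[-0.6, -0.4, 0], [0, 0, 0], 0.75]
    - [[0, 0, 0], [0, 0, 0], 0.75]
    - [[0, 0, 0], [0, 0, 0], 0.75]
    - [[0, 0, 0], [0, 0, 0], 0.75]

```text
t: 30.05
eef_pos: [497.1, -248.6, 146.0]
tcp_rot: [3.141, -0.0, 2.896]
ft_force: [-0.3, -0.7, 0.2]
opening: 0.751
grip_force: 0.0
```

```bash
python3 w.py w7
```

```text
[ 497.1 -248.6  146. ] [-0.3 -0.7  0.2]
[386.2 395.6] 942.5 [ 724.3 -221.5]
[242.5 394.8] 1598.0 [ 682.2 -386.1]
[318.2 220.5] 1269.0 [ 499.6 -248.3]
[231.9 137.9] 142441.0 [ 405.  -305.3]
```

move_arm:
  commands:
    - [[0.1, 0.05, -4], [0, 0, 0], 0.65]
    - [[0, 0, -4], [0, 0, 0], 0.65]
    - [[0, 0, -4], [0, 0, 0], 0.65]
    - [[0, 0, -2.5], [0, 0, 0], 0.65]
    - [[0, 0, -1.5], [0, 0, 0], 0.65]
    - [[0, 0, 0], [0, 0, 0], 0.65]
    - [[0, 0, 0], [0, 0, 0], 0.65]
    - [[0, 0, -0.4], [0, 0, 0], 0.65]
    - [[0, 0, 0], [0, 0, 0], 0.65]

```text
t: 31.0
eef_pos: [498.0, -249.3, -17.5]
tcp_rot: [-3.141, 0.001, 2.895]
ft_force: [0.0, -0.6, 0.7]
opening: 0.653
grip_force: 0.0
```

```bash
python3 w.py w8
```

```text
[ 498.  -249.3  -17.5] [ 0.  -0.6  0.7]
[320.2 295.9] 4539.5 [ 499.2 -248.3]
[ 76.2 159.7] 51073.5 [ 394.7 -356.5]
```

move_arm:
  commands:
    - [[0.08, 0.08, -0.2], [0, 0, 0], 0.65]
    - [[0, 0, -0.2], [0, 0, 0], 0.65]
    - [[0, 0, 0], [0, 0, 0], 0.65]
    - [[0, 0, 0], [0, 0, 0], 0.3]
    - [[0, 0, 0], [0, 0, 0], 0.3]
    - [[0, 0, 0], [0, 0, 0], 0.3]
    - [[0, 0, 0], [0, 0, 0], 0.3]
    - [[0, 0, 0], [0, 0, 0], 0.3]
    - [[0, 0, 0], [0, 0, 0], 0.3]

```text
t: 31.95
eef_pos: [498.5, -248.5, -22.0]
tcp_rot: [3.142, 0.0, 2.895]
ft_force: [0.2, -0.4, 0.1]
opening: 0.394
grip_force: 30.0
```

move_arm:
  commands:
    - [[0, 0, 1.5], [0, 0, 0], 0.3]
    - [[0, 0, 4], [0, 0, 0], 0.3]
    - [[0, 0, 4], [0, 0, 0], 0.3]
    - [[0, 0, 4], [0, 0, 0], 0.3]
    - [[0, 0, 0.8], [0, 0, 0], 0.3]
    - [[0, 0, 0], [0, 0, 0], 0.3]

```text
t: 32.55
eef_pos: [498.9, -248.8, 122.2]
tcp_rot: [-3.141, 0.003, 2.895]
ft_force: [0.2, -0.1, -1.0]
opening: 0.39
grip_force: 30.0
```

move_arm:
  commands:
    - [[1.2, 4.4, 0], [0, 0, 0], 0.3]
    - [[1.2, 4.4, 0], [0, 0, 0], 0.3]
    - [[1.2, 4.4, 0], [0, 0, 0], 0.3]
    - [[1.2, 4.4, 0], [0, 0, 0], 0.3]
    - [[1.2, 4.4, 0], [0, 0, 0], 0.3]
    - [[1.2, 4.4, 0], [0, 0, 0], 0.3]
    - [[1.2, 4.4, 0], [0, 0, 0], 0.3]
    - [[1.2, 4.4, 0], [0, 0, 0], 0.3]
    - [[1.2, 4.4, 0], [0, 0, 0], 0.3]
    - [[1.2, 4.4, 0], [0, 0, 0], 0.3]

```text
t: 33.55
eef_pos: [617.9, 193.3, 118.6]
tcp_rot: [-3.14, -0.003, 2.895]
ft_force: [0.7, -0.2, -0.5]
opening: 0.389
grip_force: 30.0
```

move_arm:
  commands:
    - [[0.4, 0.3, 0], [0, 0, 0], 0.3]
    - [[0, 0, 0], [0, 0, 0], 0.3]
    - [[0, 0, 0], [0, 0, 0], 0.3]
    - [[0, 0, -1], [0, 0, 0], 0.3]
    - [[0, 0, -1], [0, 0, 0], 0.3]
    - [[0, 0, 0], [0, 0, 0], 0.3]
    - [[0, 0, 0], [0, 0, 0], 0.3]

```text
t: 34.25
eef_pos: [622.3, 193.9, 100.5]
tcp_rot: [-3.141, -0.001, 2.894]
ft_force: [0.8, 0.4, -0.6]
opening: 0.393
grip_force: 30.0
```

move_arm:
  commands:
    - [[0, 0, -0.2], [0, 0, 0], 0.3]
    - [[0, 0, -0.2], [0, 0, 0], 0.3]
    - [[0, 0, 0], [0, 0, 0], 0.3]

```text
t: 34.55
eef_pos: [622.4, 194.5, 96.9]
tcp_rot: [3.142, -0.0, 2.895]
ft_force: [-0.2, 0.3, 0.1]
opening: 0.394
grip_force: 30.0
```

move_arm:
  commands:
    - [[0, 0, -0.1], [0, 0, 0], 0.3]
    - [[0, 0, 0], [0, 0, 0], 0.3]

```text
t: 34.75
eef_pos: [622.4, 194.5, 96.0]
tcp_rot: [3.141, 0.0, 2.895]
ft_force: [-0.2, 0.2, -0.8]
opening: 0.394
grip_force: 30.0
```

move_arm:
  commands:
    - [[0, 0, -0.1], [0, 0, 0], 0.3]
    - [[0, 0, 0], [0, 0, 0], 0.3]

```text
t: 34.95
eef_pos: [622.4, 194.5, 94.9]
tcp_rot: [3.142, -0.0, 2.895]
ft_force: [-0.6, 0.4, -0.0]
opening: 0.395
grip_force: 30.0
```

move_arm:
  commands:
    - [[0, 0, -0.1], [0, 0, 0], 0.3]
    - [[0, 0, 0], [0, 0, 0], 0.3]

```text
t: 35.15
eef_pos: [622.4, 194.5, 93.8]
tcp_rot: [3.142, -0.0, 2.895]
ft_force: [0.0, 0.0, 0.5]
opening: 0.395
grip_force: 30.0
```

move_arm:
  commands:
    - [[0, 0, -0.1], [0, 0, 0], 0.3]
    - [[0, 0, 0], [0, 0, 0], 0.3]

```text
t: 35.35
eef_pos: [622.4, 194.5, 92.8]
tcp_rot: [3.142, -0.0, 2.895]
ft_force: [0.2, 0.5, -1.3]
opening: 0.392
grip_force: 30.0
```

move_arm:
  commands:
    - [[0, 0, -0.1], [0, 0, 0], 0.3]
    - [[0, 0, 0], [0, 0, 0], 0.3]

```text
t: 35.55
eef_pos: [622.4, 194.5, 91.8]
tcp_rot: [3.142, -0.0, 2.895]
ft_force: [-0.8, 0.3, -0.5]
opening: 0.396
grip_force: 30.0
```

move_arm:
  commands:
    - [[0, 0, -0.1], [0, 0, 0], 0.3]
    - [[0, 0, 0], [0, 0, 0], 0.3]

```text
t: 35.75
eef_pos: [622.4, 194.5, 90.8]
tcp_rot: [3.142, -0.0, 2.895]
ft_force: [0.0, -0.6, -0.2]
opening: 0.396
grip_force: 30.0
```

move_arm:
  commands:
    - [[0, 0, -0.1], [0, 0, 0], 0.3]
    - [[0, 0, 0], [0, 0, 0], 0.3]

```text
t: 35.95
eef_pos: [622.4, 194.5, 89.8]
tcp_rot: [-3.142, -0.0, 2.895]
ft_force: [0.8, -0.7, 0.1]
opening: 0.391
grip_force: 30.0
```

move_arm:
  commands:
    - [[0, 0, -0.2], [0, 0, 0], 0.3]
    - [[0, 0, 0], [0, 0, 0], 0.3]

```text
t: 36.15
eef_pos: [622.3, 194.5, 87.7]
tcp_rot: [-3.142, -0.0, 2.895]
ft_force: [0.5, -0.7, -0.6]
opening: 0.391
grip_force: 30.0
```

move_arm:
  commands:
    - [[0, 0, -0.2], [0, 0, 0], 0.3]
    - [[0, 0, 0], [0, 0, 0], 0.3]

```text
t: 36.35
eef_pos: [622.3, 194.5, 85.7]
tcp_rot: [-3.142, -0.0, 2.895]
ft_force: [0.1, 0.6, -1.4]
opening: 0.392
grip_force: 30.0
```

move_arm:
  commands:
    - [[0, 0, -0.5], [0, 0, 0], 0.3]
    - [[0, 0, -0.6], [0, 0, 0], 0.3]
    - [[0, 0, -0.5], [0, 0, 0], 0.3]
    - [[0, 0, -0.2], [0, 0, 0], 0.3]
    - [[0, 0, 0], [0, 0, 0], 0.3]

```text
t: 36.85
eef_pos: [622.3, 194.4, 67.4]
tcp_rot: [-3.141, -0.001, 2.895]
ft_force: [-0.9, -0.2, 0.1]
opening: 0.389
grip_force: 30.0
```

move_arm:
  commands:
    - [[0, 0, -0.1], [0, 0, 0], 0.3]
    - [[0, 0, -0.1], [0, 0, 0], 0.3]
    - [[0, 0, 0], [0, 0, 0], 0.3]

```text
t: 37.15
eef_pos: [622.5, 194.5, 66.0]
tcp_rot: [3.141, 0.0, 2.895]
ft_force: [0.8, -0.1, -0.0]
opening: 0.395
grip_force: 30.0
```

move_arm:
  commands:
    - [[0, 0, -0.1], [0, 0, 0], 0.3]
    - [[0, 0, 0], [0, 0, 0], 0.3]

```text
t: 37.35
eef_pos: [622.5, 194.5, 64.9]
tcp_rot: [3.142, 0.0, 2.895]
ft_force: [-0.3, -0.9, 0.4]
opening: 0.394
grip_force: 30.0
```

move_arm:
  commands:
    - [[0, 0, -0.1], [0, 0, 0], 0.3]
    - [[0, 0, 0], [0, 0, 0], 0.3]

```text
t: 37.55
eef_pos: [622.5, 194.5, 63.9]
tcp_rot: [3.141, 0.0, 2.895]
ft_force: [0.3, 0.0, -1.5]
opening: 0.394
grip_force: 30.0
```

move_arm:
  commands:
    - [[0, 0, -0.1], [0, 0, 0], 0.3]
    - [[0, 0, 0], [0, 0, 0], 0.3]

```text
t: 37.75
eef_pos: [622.7, 194.5, 63.8]
tcp_rot: [3.141, 0.001, 2.895]
ft_force: [-2.5, -0.6, 7.5]
opening: 0.394
grip_force: 30.0
```

move_arm:
  commands:
    - [[0, 0, -0.1], [0, 0, 0], 0.3]
    - [[0, 0, -0.05], [0, 0, 0], 0.3]
    - [[0, 0, 0], [0, 0, 0], 0.3]
    - [[0, 0, 0], [0, 0, 0], 0.3]

```text
t: 38.15
eef_pos: [623.0, 194.5, 63.6]
tcp_rot: [3.141, 0.002, 2.895]
ft_force: [-4.4, -1.4, 17.0]
opening: 0.39
grip_force: 30.0
```

move_arm:
  commands:
    - [[0, 0, 0.25], [0, 0, 0], 0.39]
    - [[0, 0, 0], [0, 0, 0], 0.65]
    - [[0, 0, 0], [0, 0, 0], 0.65]
    - [[0, 0, 0], [0, 0, 0], 0.65]
    - [[0, 0, 0], [0, 0, 0], 0.65]
    - [[0, 0, 1], [0, 0, 0], 0.65]
    - [[0, 0, 2], [0, 0, 0], 0.65]
    - [[0, 0, 3], [0, 0, 0], 0.65]
    - [[0, 0, 4], [0, 0, 0], 0.65]
    - [[-2, 0, 4], [0, 0, 0], 0.65]

```text
t: 39.15
eef_pos: [603.3, 194.2, 205.6]
tcp_rot: [3.141, 0.001, 2.894]
ft_force: [-0.8, -0.3, -0.1]
opening: 0.65
grip_force: 0.0
```

move_arm:
  commands:
    - [[-4, -3, 0], [0, 0, 0], 0.65]
    - [[-4, -3, 0], [0, 0, 0], 0.65]
    - [[-3, -3, 0], [0, 0, 0], 0.65]
    - [[0, 0, 0], [0, 0, 0], 0.65]

```text
t: 39.55
eef_pos: [489.4, 102.4, 205.2]
tcp_rot: [-3.141, -0.0, 2.893]
ft_force: [0.6, 0.7, -0.4]
opening: 0.647
grip_force: 0.0
```

```bash
python3 - <<'E'
from h import *
a=read_camera("scene");b=read_camera("side")
A=cv2.resize(a[200:300,360:460],None,fx=4,fy=4,interpolation=cv2.INTER_CUBIC);B=cv2.resize(b[270:370,215:315],None,fx=4,fy=4,interpolation=cv2.INTER_CUBIC)
cv2.imwrite("pics/c9.png",np.hstack([A,B]))
E
```

```text
(no output)
```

View pics/c9.png

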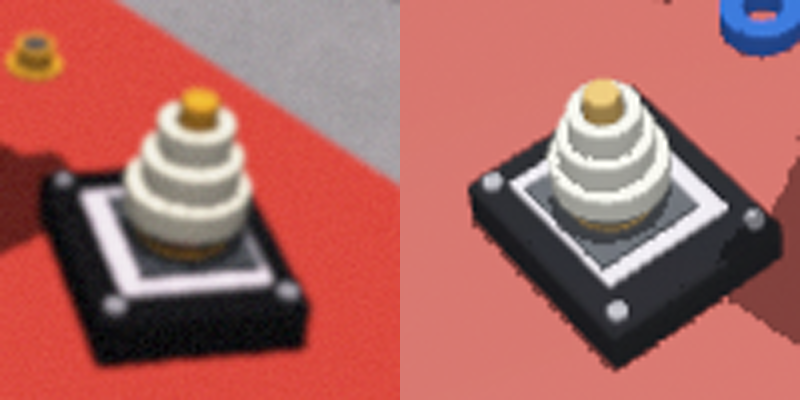

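The three rings are stacked flat on the post in the right order, with the collar hidden under the large ring and the gripper clear. I'm handing the job in.

```bash
python3 -c "
from cell import env
print(env.job_done())"
```

```text
the job is handed in; nothing more can be done
None
```

The three rings are threaded on the post, large, then medium, then small on top, lying flat on each other with the collar pressed home; the wrist force never read above about 17 N, and I handed the job in at about 40 s with the gripper clear.

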